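Push the red-lidded sample jar up its rack lane to the stop

TASK

Two sample jars lie on their sides at the low end of the sloping two-lane rack. With the fingertips, push the red-lidded jar up its own lane, over the low yellow ridge and on to the blue stop, so that it sits behind the ridge and stays there when you let go. Only push it: keep it down in the lane, never pick it up, and leave the green-lidded jar, the bottle, the cup and the spoon where they are.

Things in the scene. Friction and masses are not known exactly. Their poses are not given: they have to be found in the camera images.
- rack: The rack's level foot, an aluminium plate 230 x 166 x 6 mm fixed to the table; origin at the centre of its underside on the table, x horizontally towards the high end of the lanes, z up. The rack's place and heading vary.
- deck: Fixed sloping deck of the rack, 230 x 166 mm, tilted 9 degrees. Origin mid-deck, level with the lane floors, 47 mm above the table; x runs up the slope along the lanes, y across, z square to the lane floors. Two lanes centred at y = +38 and -38 mm, each 62 mm wide between white walls 14 mm thick and 14 mm high. Smooth plastic.
- lip (a point): Foot of the inner face of the white lip, 10 mm high and 8 mm thick, across the low end of both lanes; deck x = -107, y = 0, z = 0 mm. A jar lying against it has its centre at deck x = -88 mm.
- ridge (a point): Yellow half-round ridge, 4 mm high (radius 4 mm), across each lane; this point lies at deck x = +45, y = 0, z = 0 mm.
- stop (a point): Foot of the face of the blue stop, 30 mm high, across both lanes; deck x = +83, y = 0, z = 0 mm. A jar in the pocket between ridge and stop has its centre at deck x = 59 to 61 mm, z = 22 mm, and the ridge holds it from rolling back.
- jar_red: Closed pale aluminium sample jar with a red lid, a plain cylinder 44 mm in diameter and 56 mm long, about 0.13 to 0.25 kg, lying across one of the lanes against the low lip, smooth, free to roll. Origin at its centre; its own y is the cylinder's axis (lid at +y) and lies along the deck's y. Either lane may hold it.
- jar_green: The same jar with a green lid, lying across the other lane against the low lip; to be left alone.
- bottle: Pale water bottle with a blue cap, 64 mm in diameter and 200 mm tall, standing loose beyond the rack's high end; origin at the centre of its underside.
- cup: Small white cup, 60 mm across and 50 mm tall, standing loose beyond the rack's high end; origin at the centre of its underside.
- spoon: Sampling spoon with a steel bowl and wooden handle, 160 mm long, lying loose on the table off the rack's low end; origin near its middle, on the table; x along its length.

How it is judged:
By the outcome, as a careful person would: the job done as asked, in the order asked, and still so for the second after the job is handed in, with the robot touching nothing.
It also fails if it takes over 32 s, if anything falls off the work surface, if the arm or the gripper's body presses on something with over 40 N, if the wrist force passes 120 N, or if a joint passes its speed limit or range.

ROBOT

A 6-joint arm with a two-finger parallel gripper is mounted at the origin on the work surface. World frame = base frame: x ahead of the robot, y to its left, z up, the work surface at z = 0. Lengths are in m, angles in rad, forces in N, time in s.
With the tool pointing down it reaches from about 0.275 to 0.825 m from the base axis. Payload 5.2 kg.
Tool frame: the origin (TCP) lies on the mounting face of the last link; the fingertips stand 186 mm ahead of it and the grasp point (between the pads) lies 167 mm ahead of it (manip.tcp_to_tips is the distance from the TCP to the fingertips, in m); z points along the fingers, x is the direction in which the jaws open and shut, and the axes are right-handed (so a half turn about z gives the same grasp; the last joint's range is limited). The gripper opens to 93 mm and grips with 3 to 60 N. Pads are 15 mm wide; open, the fingers measure 128 mm over their backs; the gripper's body (75 mm by 188 mm) begins 65 mm behind the grasp point.
Start: joints at [0.912, 0.259, 1.535, -0, 1.348, -0.203], TCP at [0.242, 0.494, 0.405] pointing down, gripper open.
Joint ranges: [-3.14, 3.14], [-0.91, 2.08], [0.19, 2.58], [-1.22, 4.36], [0.22, 2.71], [-3.12, 3.12]. Speed limits (rad/s): [2.57, 2.57, 3.14, 3.14, 3.14, 3.14].

INTERFACE

Orientations are given as a unit quaternion [x, y, z, w].
In Python, from plant import manip gives the robot as it stands. The module is installed in compiled form; this text tells all that it offers. Calls block until the motion is done:
- manip.move_pose(position, orientation): joint-space move of the TCP to a pose.
- manip.move_l(position, orientation=None, max_speed=0.15, force_limit=None): straight line of the TCP; orientation=None keeps the orientation; max_speed is the mean speed in m/s. With force_limit (N) it stops when the force on the tool has changed by that much, and returns True; else False.
- manip.set_joints(angles): joint-space move.
- manip.command_gripper(opening, strength=None): finger opening in m; strength is the grip in N (None keeps the last); returns when the fingers have stopped.
- manip.hold(seconds).
- manip.ik(position, orientation): joint angles nearest the present ones, or None.
- manip.snapshot(name): name is "scene" or "top"; returns the picture (480x640x3 uint8, red, green, blue); there is no depth.
- manip.calibration(name): a dict with "fov_y" (degrees; the focal length in pixels is half the picture's height over the tangent of half this angle, whatever the lens; pixels are square), "cx", "cy" (the principal point, pixels), "k1" (the pictures are not rectified: a ray, as slopes to the right and down, at radius r is drawn at 1 + k1 r^2 times it, then the intrinsics apply), "rvec" (rotation vector, rad) and "tvec" (3), from world to camera coordinates, as OpenCV has them. Camera axes: x right, y down, z forward; pixel columns grow to the right and rows downward; lengths in m; the calibration is good to about 2 mm. A picture is of the moment at which its call begins. calibration takes no time and is no camera call.
A pose or a line that the arm cannot do raises manip.Unreachable and nothing moves.
- manip.close_job(): hands the job in, once; it reports no verdict.
Trained networks look in the newest picture that a camera, given by its name, has taken for a name from the list of things; names that differ only in an ending like _2 or _b are one class to them, and where a whole thing is asked for, a point or a joint stands for the part that bears it (a point fixed in the world has none). Each returns a list of dicts, best first, with "score" (0 to 1); they miss things now and then, are a little off and sometimes report something else, mostly with a low value. They report only what shows in the picture. A call takes as long as a camera call.
- manip.outline_of(query, camera): "pixels" (480x640 bool, what is visible of it) and "point" ([column, row] in pixels, amid what is visible of it).
- manip.place_of(query, camera): "point" ([column, row] in pixels: a listed point, or the origin of a listed thing).
Readings, each from a call of its own:
- manip.get_t(): time.
- manip.get_qpos(): joint angles.
- manip.get_qd(): joint speeds.
- manip.get_tau(): joint torques, N m.
- manip.get_ee_pos(): TCP position.
- manip.get_orientation(): TCP orientation.
- manip.get_wrist_force(): force on the tool from outside, world axes, zero at the start.
- manip.get_wrist_torque(): the same for the moment, N m.
- manip.get_width(): finger opening in m.
Only numpy, scipy, OpenCV 4.12 (cv2) and the standard library are available. Lean on these libraries where they do the work, as an engineer would, in place of code of your own. Each camera call takes 0.05 s, during which the arm holds its last target. There are 200 camera calls.

## Working session

There is one attempt and no reset: what is moved stays moved. The work goes in short steps, each a Python script; the robot and the scene stay as the last script left them, time stands still between calls to the robot, and variables do not carry over. Pictures are saved under pics/ and viewed, about 8 in all and at most 12, crops included, and the job is handed in when it is done.

```bash
mkdir -p pics
cat > h.py <<'E'
import numpy as np, cv2
from plant import manip
def cal(n):
    c=manip.calibration(n); f=240/np.tan(np.radians(c["fov_y"])/2)
    R=cv2.Rodrigues(np.array(c["rvec"],float))[0]; return f,c["cx"],c["cy"],c["k1"],R,np.array(c["tvec"],float)
def proj(P,n):
    f,cx,cy,k,R,t=cal(n); q=np.atleast_2d(P)@R.T+t; s=q[:,:2]/q[:,2:]
    s=s*(1+k*(s**2).sum(1,keepdims=True)); return s*f+[cx,cy]
def ray(px,n):
    f,cx,cy,k,R,t=cal(n); d=(np.array(px,float)-[cx,cy])/f; s=d.copy()
    for _ in range(20): s=d/(1+k*(s@s))
    return -R.T@t, R.T@np.append(s,1)
def onz(px,n,z):
    o,d=ray(px,n); return o+d*(z-o[2])/d[2]
def snap(n,name):
    im=manip.snapshot(n); cv2.imwrite(f"pics/{name}.png",im[:,:,::-1]); return im
E
python3 - <<'E'
from h import *
a=snap("scene","s0");b=snap("top","t0")
for n in("scene","top"):
    print(n,ray((320,240),n))
    for q in("rack","deck","lip","ridge","stop","jar_red","jar_green","bottle","cup","spoon"):
        r=manip.place_of(q,n)
        print(q,[(np.round(x["point"],1).tolist(),round(x["score"],2)) for x in r[:2]])
E
```

```text
scene (array([1.3547495 , 0.45693479, 1.03047278]), array([-0.60177219, -0.29628063, -0.7417549 ]))
rack [([313.5, 261.0], 0.98)]
deck [([307.3, 247.2], 0.82), ([341.3, 256.1], 0.25)]
lip [([266.4, 238.0], 0.85)]
ridge [([326.4, 251.3], 0.59)]
stop [([341.2, 256.3], 0.97)]
jar_red [([262.6, 240.9], 0.72)]
jar_green [([277.6, 219.3], 0.71)]
bottle [([490.5, 318.0], 0.76)]
cup [([413.6, 318.2], 0.73)]
spoon [([172.0, 184.1], 0.82)]
top (array([0.34207938, 0.05283587, 1.21257315]), array([ 0.16287838, -0.02753562, -0.9866824 ]))
rack []
deck [([305.2, 218.0], 0.94)]
lip [([354.3, 218.0], 0.97), ([496.4, 250.8], 0.57)]
ridge [([287.6, 223.0], 0.71)]
stop [([265.8, 219.2], 0.74)]
jar_red [([347.9, 196.5], 0.94)]
jar_green [([352.3, 230.4], 0.8)]
bottle [([123.6, 246.0], 0.57), ([494.8, 250.7], 0.2)]
cup [([188.3, 205.5], 0.8)]
spoon [([495.9, 251.5], 0.55)]
```

View pics/s0.png

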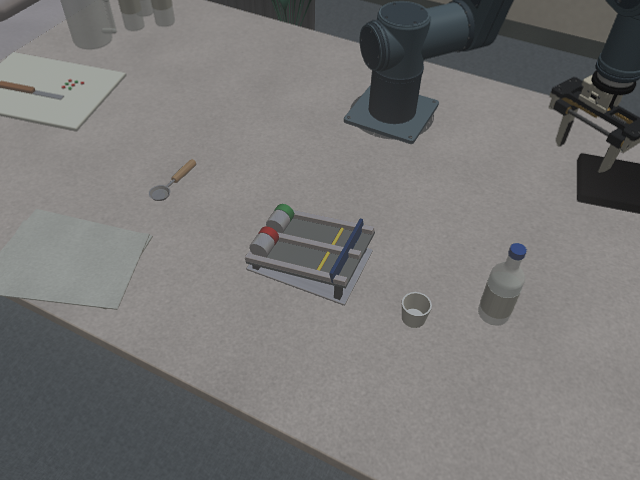

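View pics/t0.png

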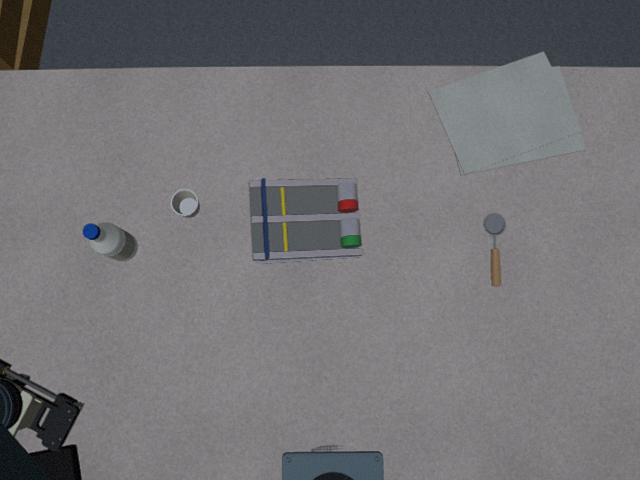

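Top view: red jar at about (348,196), in the far lane, and green at (351,232). The low end is to the right, and the spoon lies clear at (495,250). Next I fit the rack pose from both cameras.

```bash
cat >> h.py <<'E'
T9=np.radians(9)
def deckpose(p):
    c,s=np.cos(p[2]),np.sin(p[2]); Rz=np.array([[c,-s,0],[s,c,0],[0,0,1]])
    Ry=np.array([[np.cos(T9),0,-np.sin(T9)],[0,1,0],[np.sin(T9),0,np.cos(T9)]])
    return Rz@Ry, np.array([p[0],p[1],.047])
def d2w(p,P):
    R,o=deckpose(p); return np.atleast_2d(P)@R.T+o
E
python3 - <<'E'
from h import *
from scipy.optimize import least_squares
obs=[]
pts={"deck":(0,0,0),"lip":(-.107,0,0),"ridge":(.045,0,0),"stop":(.083,0,0),"jar_red":(-.088,-.038,.022),"jar_green":(-.088,.038,.022)}
for n in("scene","top"):
    im=cv2.imread(f"pics/{n[0]}0.png"); h=cv2.cvtColor(im,cv2.COLOR_BGR2HSV)
    for q,P in pts.items():
        r=manip.place_of(q,n)
        if r: obs.append((n,P,np.array(r[0]["point"]),q,1.))
    m=cv2.inRange(h,(22,120,80),(35,255,255)); N,L,S,C=cv2.connectedComponentsWithStats(m)
    b=sorted([(S[i,4],C[i]) for i in range(1,N)],key=lambda a:-a[0])[:2]
    print(n,[(a,c.round(1)) for a,c in b])
    b=[c for a,c in b]; b.sort(key=lambda c:c[1]); 
    # scene: row larger = farther from robot = y -38 ; top: smaller row = y -38
    ys=(.038,-.038) if n=="scene" else (-.038,.038)
    for c,y in zip(b,ys): obs.append((n,(.045,y,.003),c,"yel%+.3f"%y,3.))
P0=onz((305,218),"top",.047)
f=lambda p:np.concatenate([(proj(d2w(p,P),n)[0]-c)*w for n,P,c,q,w in obs])
s=least_squares(f,[P0[0],P0[1],np.pi/2],loss="soft_l1"); p=s.x; print(p,np.degrees(p[2]))
for o in obs: print(o[0],o[3],(proj(d2w(p,o[1]),o[0])[0]-o[2]).round(1))
np.save("p.npy",p)
for n in("scene","top"):
    im=cv2.imread(f"pics/{n[0]}0.png"); k=4
    c=proj(d2w(p,(0,0,0)),n)[0].astype(int); x0,y0=c-[90,65]
    cr=cv2.resize(im[y0:y0+130,x0:x0+180],None,fx=k,fy=k)
    def ln(A,B,col):
        a=[tuple(int(v) for v in ((proj(d2w(p,X),n)[0]-[x0,y0]+.5)*k)) for X in(A,B)]; cv2.line(cr,*a,col,1)
    for y in(-.038,.038): 
        ln((.045,y-.031,.004),(.045,y+.031,.004),(0,0,255))
        for e in(-.028,.028): ln((-.088,y+e,.0),(-.088,y+e,.044),(255,0,255))
    for x in(-.115,.115): ln((x,-.083,.01),(x,.083,.01),(0,255,0))
    for y in(-.083,.083,-.007,.007): ln((-.115,y,.014),(.115,y,.014),(0,255,0))
    ln((.083,-.083,.03),(.083,.083,.03),(255,255,0))
    cv2.imwrite(f"pics/o_{n}.png",cr)
for q in("bottle","cup"):
  for n in("scene","top"):
    print(q,n,[onz(r["point"],n,0).round(3) for r in manip.place_of(q,n)[:1]])
im=np.vstack([cv2.imread("pics/o_scene.png"),cv2.imread("pics/o_top.png")]); cv2.imwrite("pics/o.png",cv2.resize(im,None,fx=.57,fy=.57))
print(manip.get_t())
E
```

```text
scene [(np.int32(58), array([322.8, 260.8])), (np.int32(52), array([337.1, 236.2]))]
top [(np.int32(97), array([284.8, 236.8])), (np.int32(92), array([282.7, 200.9]))]
[0.58115244 0.05160493 1.63931475] 93.92581665705234
scene deck [ 2.3 -1.8]
scene lip [-0.6 -2.3]
scene ridge [ 2.5 -1.7]
scene stop [ 4.3 -3. ]
scene jar_red [1.  1.2]
scene jar_green [ 1.6 -0.6]
scene yel+0.038 [-1.5  0.3]
scene yel-0.038 [-1.2  0.4]
top deck [-0.3  0.3]
top lip [-0.2 -1.8]
top ridge [-3.9 -3.8]
top stop [-0.1  0.7]
top jar_red [-1.6  0.3]
top jar_green [-2.8  1.7]
top yel-0.038 [-0.   0.3]
top yel+0.038 [ 0.3 -0.1]
bottle scene [array([0.545, 0.448, 0.   ])]
bottle top [array([0.532, 0.448, 0.   ])]
cup scene [array([0.619, 0.311, 0.   ])]
cup top [array([0.621, 0.309, 0.   ])]
1.9
```

View pics/o.png

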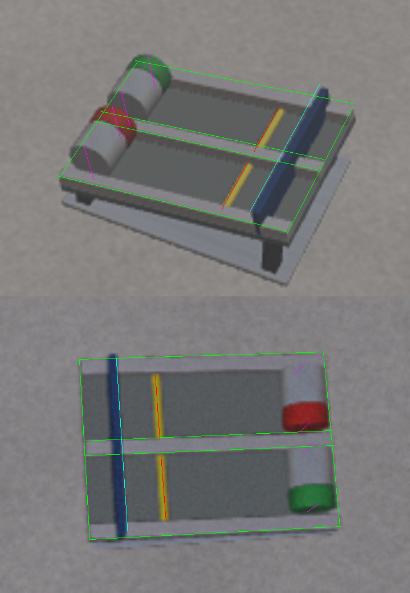

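```bash
cat >> h.py <<'E'
from scipy.spatial.transform import Rotation as Ro
p=np.load("p.npy")
def pose(x,z,flip,y=-.038):
    R,o=deckpose(p); xt=R[:,1]*flip; zt=-R[:,2]
    q=Ro.from_matrix(np.c_[xt,np.cross(zt,xt),zt]).as_quat()
    tip=d2w(p,(x,y,z))[0]; return tip-zt*manip.tcp_to_tips, q
def st(): print("t",round(manip.get_t(),2),"F",np.round(manip.get_wrist_force(),2))
E
python3 - <<'E'
from h import *
q0=manip.get_qpos()
best=min((f for f in(1,-1)),key=lambda f:abs(manip.ik(*pose(-.135,.12,f))[5]-q0[5]))
print(best,[np.round(manip.ik(*pose(x,.014,best)),2) for x in(-.135,.03)])
open("flip","w").write(str(best))
manip.command_gripper(.012)
P=np.array(manip.get_ee_pos()); manip.move_l(P+[0,0,.09],max_speed=.3); st()
manip.move_pose(*pose(-.14,.13,best)); st()
manip.move_l(pose(-.14,.014,best)[0],max_speed=.15,force_limit=5); st()
print(manip.get_width(), d2w(p,(0,0,0)), manip.get_ee_pos(),pose(-.14,.014,best)[0])
im=snap("scene","s1"); b=snap("top","t1")
c=proj(d2w(p,(-.1,-.038,.03)),"scene")[0].astype(int); d=proj(d2w(p,(-.1,-.038,.03)),"top")[0].astype(int)
cr=np.hstack([cv2.resize(i[k[1]-60:k[1]+40,k[0]-50:k[0]+50],(400,400),interpolation=2) for i,k in((im,c),(b,d))])
cv2.imwrite("pics/c1.png",cr[:,:,::-1])
E
```

```text
-1 [array([-0.39,  0.59,  1.5 ,  0.16,  1.13, -0.53]), array([-0.14,  0.52,  1.55,  0.17,  1.11, -0.29])]
t 3.68 F [-0.79  0.27 -1.15]
t 6.28 F [0.34 0.32 0.36]
t 7.2 F [-0.22  0.54  0.85]
0.012313922180618851 [[0.58115244 0.05160493 0.047     ]] [ 0.63118591 -0.11514265  0.22369073] [ 0.63067347 -0.1149744   0.22273561]
```

View pics/c1.png

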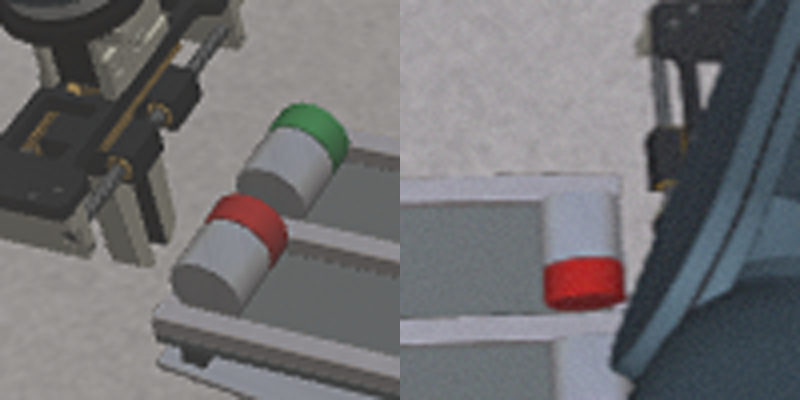

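The fingertips stand behind the red jar at its lane, clear of the green one. I push partway up and check.

Run:
```python
from h import *
f=-1
print((proj(d2w(p,[(-.14,-.038,.014)]),"scene")-(proj(d2w(p,(-.1,-.038,.03)),"scene").astype(int)-[50,60]))*4)
print(manip.move_l(pose(-.115,.014,f)[0],max_speed=.04,force_limit=10)); st()
print(manip.move_l(pose(-.005,.014,f)[0],max_speed=.05,force_limit=10)); st()
im=snap("scene","s2")
c=proj(d2w(p,(-.0,-.02,.03)),"scene")[0].astype(int)
cv2.imwrite("pics/c2.png",cv2.resize(im[c[1]-70:c[1]+70,c[0]-80:c[0]+80],None,fx=4,fy=4,interpolation=2)[:,:,::-1])
```

```text
[[145.25670357 247.83990418]]
False
t 8.07 F [-0.32  0.37 -0.61]
False
t 10.43 F [ 0.66 -0.52  0.6 ]
```

View pics/c2.png

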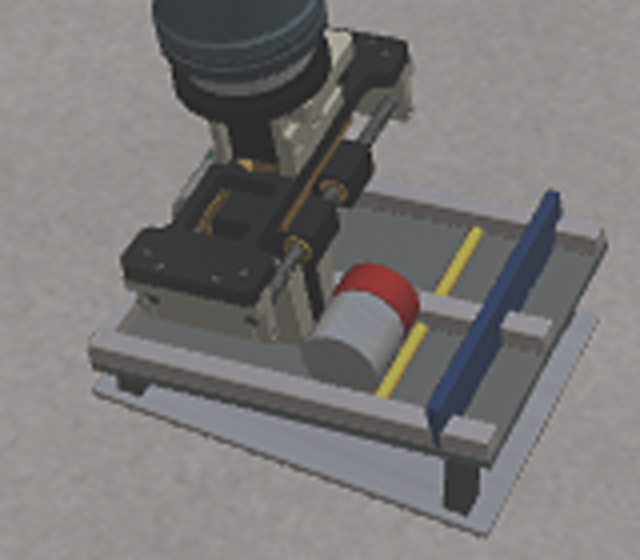

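The jar is square in its lane just short of the ridge, with the fingers behind it. I carry on over the ridge to the stop.

Run:
```python
from h import *
f=-1
print(manip.move_l(pose(.0335,.014,f)[0],max_speed=.03,force_limit=10)); st()
manip.hold(.3); st()
R,o=deckpose(p); print("tip deck",(np.array(manip.get_ee_pos())-R[:,2]*manip.tcp_to_tips-o)@R)
im=snap("scene","s3")
c=proj(d2w(p,(.02,-.02,.03)),"scene")[0].astype(int)
cv2.imwrite("pics/c3.png",cv2.resize(im[c[1]-70:c[1]+70,c[0]-80:c[0]+80],None,fx=4,fy=4,interpolation=2)[:,:,::-1])
```

```text
True
t 11.59 F [-0.01 -2.   -0.16]
t 11.89 F [ 0.23 -1.36 -0.67]
tip deck [ 0.03007365 -0.03752313  0.01304971]
```

View pics/c3.png

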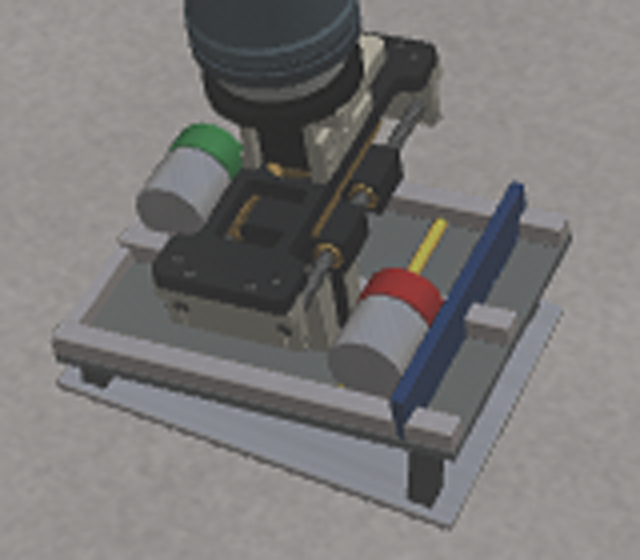

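Contact force tripped with the jar against the stop. I back off slightly, keeping the fingers as a catch, and check that it holds.

Run:
```python
from h import *
f=-1
manip.move_l(pose(.012,.014,f)[0],max_speed=.03); manip.hold(.4); st()
im=snap("scene","s4")
r=manip.place_of("jar_red","scene"); print(r[:1])
for x in(.022,.04,.06):print(x,proj(d2w(p,(x,-.038,.022)),"scene"))
c=proj(d2w(p,(.02,-.02,.03)),"scene")[0].astype(int)
cv2.imwrite("pics/c4.png",cv2.resize(im[c[1]-70:c[1]+70,c[0]-80:c[0]+80],None,fx=4,fy=4,interpolation=2)[:,:,::-1])
```

```text
t 13.09 F [ 0.45  1.13 -0.52]
[{'point': [322.4, 254.5], 'score': 0.59}]
0.022 [[310.26163728 252.56776767]]
0.04 [[318.19164898 254.35175088]]
0.06 [[327.103552   256.35669597]]
```

View pics/c4.png

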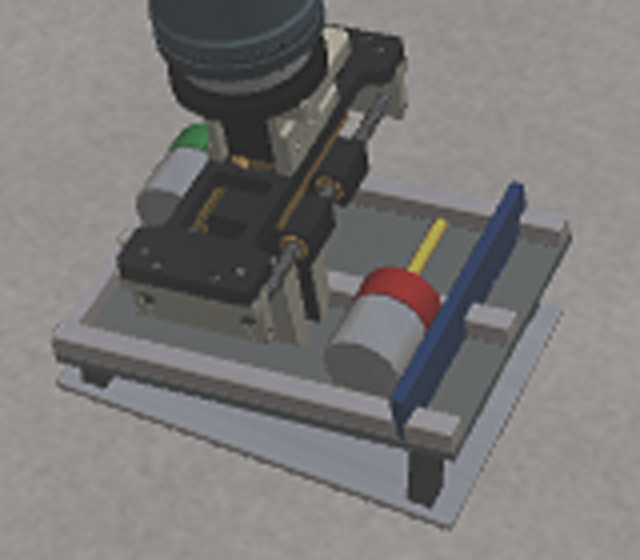

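It held when released, with a visible gap between fingers and jar. I withdraw upward, move clear and verify.

Run:
```python
from h import *
f=-1
manip.move_l(pose(.0,.14,f)[0],max_speed=.12); st()
q=np.array(manip.get_qpos()); q[0]-=.8; manip.set_joints(q); manip.hold(.3); st()
a=snap("scene","s5"); b=snap("top","t5")
for n in("scene","top"):
    for j,X in(("jar_red",(.06,-.038,.022)),("jar_green",(-.088,.038,.022)),("bottle",None),("cup",None),("spoon",None)):
        r=manip.place_of(j,n); print(n,j,r[:1], proj(d2w(p,X),n)[0].round(1) if X else "")
g=[]
for i,n in((a,"scene"),(b,"top")):
    c=proj(d2w(p,(0,0,.02)),n)[0].astype(int); g.append(cv2.resize(i[c[1]-65:c[1]+65,c[0]-65:c[0]+65],(400,400),interpolation=2))
cv2.imwrite("pics/c5.png",np.hstack(g)[:,:,::-1])
```

```text
t 14.4 F [-0.64 -0.23 -0.44]
t 16.46 F [ 0.25  0.1  -0.32]
scene jar_red [{'point': [323.9, 253.8], 'score': 0.65}] [327.1 256.4]
scene jar_green [{'point': [277.6, 220.7], 'score': 0.79}] [279.2 218.7]
scene bottle [{'point': [494.9, 313.7], 'score': 0.66}] 
scene cup [{'point': [410.1, 316.4], 'score': 0.57}] 
scene spoon [{'point': [173.1, 182.9], 'score': 0.81}] 
top jar_red [{'point': [276.9, 198.8], 'score': 0.65}] [276.6 199.3]
top jar_green [{'point': [348.0, 232.0], 'score': 0.89}] [349.5 232.1]
top bottle [{'point': [123.1, 247.5], 'score': 0.79}] 
top cup [{'point': [188.4, 206.6], 'score': 0.94}] 
top spoon [{'point': [493.2, 251.0], 'score': 0.98}]
```

View pics/c5.png

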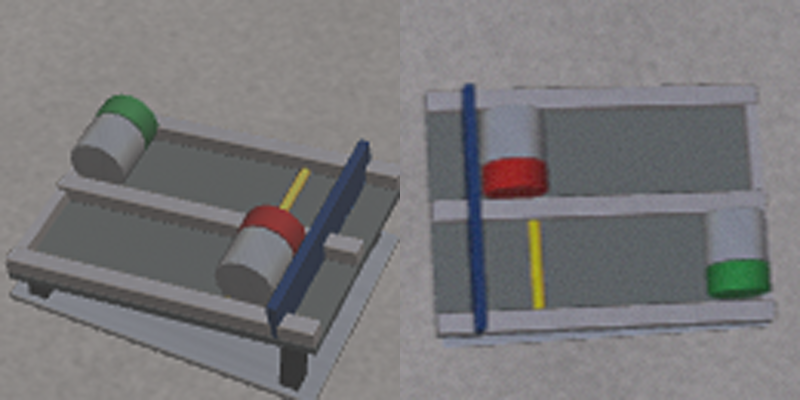

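The red jar sits in the pocket, square against the stop and covering the ridge. The green jar has not moved.

```bash
python3 -c "
from plant import manip
manip.close_job(); print(manip.get_t())"
```

```text
the job is handed in; nothing more can be done
the job is handed in; nothing more can be done
```

The red-lidded jar is in the pocket between the yellow ridge and the blue stop, and the job is handed in. I pushed it up its own lane with two nearly closed fingertips, and it was never lifted. The clock was at about 16.7 s of the 32 s allowed when I handed in.

**Red jar:** it stayed in the pocket when I backed the fingers off, and was still there after the arm moved clear. The top camera put it within 1 pixel of where a pocketed jar should appear. The scene camera put it about 4 pixels off. That camera had shown similar offsets along the lanes in the rack fit, and its picture clearly shows the jar against the stop.

**Other objects:** the green jar, bottle, cup and spoon were found where they started, within a few pixels of detector scatter.

**Forces:** the last stretch of the push was set to stop at a 10 N change in force, and did so with the jar against the stop. Readings taken between moves stayed around 2 N or less.

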